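Set up the board for rolling out noodle dough

TASK

Get the board ready for rolling out noodle dough (left, right and behind as the robot sees them, square to the board): move the flour shaker, keeping it upright, from the board to the table behind it, in line with the middle of the back edge and about 2 cm clear of it; lay the two wooden thickness strips flat on the board, one along the left and one along the right side, each about 1 cm in from the edge, parallel to it and centred front to back. Lay the rolling pin across on top of both strips, its middle over the middle of the board. Lay the knife on the table to the right of the board, parallel to its side and level with its middle, handle towards you and cutting edge about 2 cm from the board, and leave the salt jar and the pastry cutter where they stand.

Things in the scene. Friction and masses are not known exactly. Their poses are not given: they have to be found in the camera images.
- board: Fixed brown wooden board lying on the table, 250 (x, near to far) x 300 (y, side to side) x 18 mm thick. Origin: centre of its underside, at table height. Its x axis points away from the robot to its back edge, y to its left edge, z up. The table top is z = 0.
- strip_a: Loose pale wooden thickness strip (guide for the rolling pin), 230 (x) x 25 (y) x 10 mm high. Origin: centre of its underside; x along its length. Same as strip_b; either may go left or right.
- strip_b: Loose pale wooden thickness strip, 230 (x) x 25 (y) x 10 mm high. Origin: centre of its underside; x along its length. Same as strip_a.
- pin: Loose wooden rolling pin, 340 mm long: plain barrel 280 mm long and 38 mm in diameter, with a short turned grip of 30 mm at each end; 0.27 kg. Origin: middle of the pin, on its axis (19 mm above what it lies on); x along the axis. Both ends alike. The body turns about x if it rolls.
- shaker: Loose round metal flour shaker, 60 mm in diameter (61 at the lid), 80 mm high, shallow domed lid with small holes; starts standing on the board. Origin: centre of its underside; z up.
- knife: Loose kitchen knife lying on its side, 260 mm long; x points to the tip. Black handle and steel bolster, 24 wide (y), 18 mm high, from x = -95 to +30 mm; steel blade from there to the tip at +165 mm, 8 mm above the table; cutting edge at y = +26 mm, spine at -10. Origin: underside of the handle, on its centre line, 30 mm behind the blade; the centre of mass is within 10 mm of it.
- salt_jar: Bystander: small glass jar with a cork lid, 46 mm in diameter, 70 mm high. Origin: centre of its underside.
- cutter: Bystander: round steel pastry cutter, an open ring 50 mm in diameter, 40 mm high. Origin: centre of its underside.
Things that resemble listed ones, but are neither listed nor needed, are in the scene too. What is shaped like the shaker but green is not meant. What is shaped like the strip_b but yellow is not meant.

How it is judged (in metres and radians):
At the end, for the whole second after the job is handed in: In the board's frame: strips centred 112-141 mm left and right, pin on both at the centre, shaker upright on the table 160-190 mm behind, knife on the table, origin 183-213 mm right and 5-65 mm nearer than centre, tip away; else within 15 mm, square within 0.12 rad; all at rest and released (((x of strip_a in the frame of board between -0.015 and 0.015 m and y of strip_a in the frame of board between 0.112 and 0.141 m and z of strip_a in the frame of board between 0.014 and 0.022 m and angle between the x axis of each of strip_a, strip_b and the x axis of board, either way round below 0.12 rad and angle between each of strip_a, strip_b's own z axis and vertical below 0.06 rad and x of strip_b in the frame of board between -0.015 and 0.015 m and y of strip_b in the frame of board between -0.141 and -0.112 m and z of strip_b in the frame of board between 0.014 and 0.022 m) or (x of strip_a in the frame of board between -0.015 and 0.015 m and y of strip_a in the frame of board between -0.141 and -0.112 m and z of strip_a in the frame of board between 0.014 and 0.022 m and angle between the x axis of each of strip_a, strip_b and the x axis of board, either way round below 0.12 rad and angle between each of strip_a, strip_b's own z axis and vertical below 0.06 rad and x of strip_b in the frame of board between -0.015 and 0.015 m and y of strip_b in the frame of board between 0.112 and 0.141 m and z of strip_b in the frame of board between 0.014 and 0.022 m)) and x of pin in the frame of board between -0.015 and 0.015 m and y of pin in the frame of board between -0.015 and 0.015 m and z of pin in the frame of board between 0.043 and 0.051 m and angle between the x axis of pin and the y axis of board, either way round below 0.12 rad and x of shaker in the frame of board between 0.16 and 0.19 m and y of shaker in the frame of board between -0.015 and 0.015 m and z of shaker in the frame of board between -0.005 and 0.005 m and angle between shaker's own z axis and vertical below 0.06 rad and x of knife in the frame of board between -0.065 and -0.005 m and y of knife in the frame of board between -0.213 and -0.183 m and z of knife in the frame of board between -0.005 and 0.005 m and angle between the x axis of knife and the x axis of board, either way round below 0.12 rad and y of board in the frame of knife above 0.1 m and linear speed of each of strip_a, strip_b, pin, shaker, knife below 0.02 m/s); the robot touches nothing.
It fails at once if the salt jar is moved more than 25 mm (distance of salt_jar from where it was at the start of the episode above 0.025 m).
It fails at once if the pastry cutter is moved more than 25 mm (distance of cutter from where it was at the start of the episode above 0.025 m).
It fails at once if the shaker is tipped by more than 0.5 rad (angle between shaker's own z axis and vertical above 0.5 rad).
It also fails if it takes over 138 s, if anything falls off the work surface, if the arm or the gripper's body presses on something with over 40 N, if the wrist force passes 120 N, or if a joint passes its speed limit or range.

ROBOT

A 6-joint arm with a two-finger parallel gripper is mounted at the origin on the work surface. World frame = base frame: x ahead of the robot, y to its left, z up, the work surface at z = 0. Lengths are in mm, angles in rad, forces in N, time in s.
With the tool pointing down it reaches from about 400 to 925 mm from the base axis. Payload 12.5 kg.
Tool frame: the origin (TCP) lies midway between the tips of the shut fingers; the grasp point (between the pads) lies 19 mm behind it (env.grip_depth is the distance from the TCP to the grasp point, in mm); z points along the fingers, y is the line along which they close (so a half turn about z gives the same grasp; the last joint's range is limited). The gripper opens to 95 mm and grips with 3 to 60 N. Pads are 20 mm wide; open, the fingers measure 119 mm over their backs; the gripper's body (75 mm by 180 mm) begins 59 mm behind the grasp point.
Start: joints at [-0.106, 0.491, 1.559, -0, 1.092, -0.106], TCP at [625.02, 0.021, 183.961] pointing down, gripper open.
Joint ranges: [-3.1, 3.1], [-0.84, 2.19], [0.05, 2.79], [-1.13, 4.28], [0.06, 2.93], [-2.69, 2.69]. Speed limits (rad/s): [2.22, 2.22, 2.79, 3.14, 3.14, 3.14].

INTERFACE

Orientations are given as [roll, pitch, yaw] about the fixed x, y, z axes, in that order (R = Rz(yaw) Ry(pitch) Rx(roll)).
In Python, from cell import monitor, viewer, order, env gives the robot as it stands.
- The arm moves only by the tool move_arm, never from a script. Its argument "moves" is one flat list of numbers, 4 for each row, row after row: the shift along the tool's x, y, z normalised to -1 to 1, where 1 is 0.15 m, then the turn about the tool's z normalised to -1 to 1, where 1 is pi/2 rad. A call has 1 to 10 rows; each row shifts and turns the commanded pose from where the row before left it, along the tool's axes as they then stand; what a row does not reach is not made up. A row lasts 1/8 s, in which the tool goes at most 62.5 mm and 10.7 degrees, less where a joint would pass 70% of its speed; a pose out of reach is approached as far as the arm can. A call with a number of a shift or a turn outside -1 to 1 is refused whole. A call with a gripper value outside its range is refused whole. "claw" is the finger opening in mm, from 0 to 95.1, set as the call begins (left out, the last holds). The fingers move at their own pace and stop on an object; the grip force is fixed at half the most. Time passes only in rows, so rows that do not move let the fingers close. It gives the time, the measured TCP pose, the force, the opening and the grip force at its end, in the units of the state.
- monitor.state(): the state, without advancing time (a new reading comes with each control period).
- viewer.read_camera(name): name is "scene" or "side" or "wrist"; returns the picture (480x640x3 uint8, red, green, blue); there is no depth.
- viewer.camera_info(name): a dict with "K" (3x3 intrinsics, pixels), "dist_coeffs" ([k1, k2, p1, p2, k3] as OpenCV has them; the pictures are not rectified), "camera_from_world" (4x4, takes a point from world to camera coordinates). Camera axes: x right, y down, z forward; pixel columns grow to the right and rows downward; lengths in mm; the calibration is good to about 2 mm. A picture is of the moment at which its call begins: read the wrist's pose just before it. camera_info takes no time and is no camera call; for the wrist camera it gives the pose at the moment of the call.
- order.job_done(): hands the job in; it is judged then, once.
The state is a dict: "t": time; "joints": joint angles; "qvel": joint speeds; "tau": joint torques, N m; "eef_pos": TCP position; "tcp_rot": TCP orientation; "ft_force": force on the tool from outside, world axes, zero at the start; "moment": the same for the moment, N m; "opening": opening from 0.0 (shut) to 1.0 (fully open); "grip_force": force on a finger pad.
Only numpy, scipy, OpenCV 4.12 (cv2) and the standard library are available. Lean on these libraries where they do the work, as an engineer would, in place of code of your own. Each camera call takes 0.05 s, during which the arm holds its last target. There are 200 camera calls.

## Working session

There is one attempt and no reset: what is moved stays moved. The work goes in short steps, Python scripts to look and compute and a tool call to move; the robot and the scene stay as the last step left them, time stands still between calls to the robot, and variables do not carry over. Pictures are saved under pics/ and viewed, at most 14 in all, crops included, and the job is handed in when it is done.

Besides the shell and the picture viewer there is one more tool, called after "Emit:" as a command line: name --argument value ..., lists and objects as JSON in quotes. move_arm: Moves the arm, as the interface text tells. Scaled input: -1 to 1 covers 0.15 m each way for a shift and pi/2 rad each way for a turn. Its arguments: {"type":"object","properties":{"moves":{"type":"array"},"claw":{"type":"number"}},"required":["moves"]}

```bash
ls; mkdir -p pics; python3 - <<'E'
from cell import monitor, viewer, order, env
import cv2
s=monitor.state();print(s)
for n in("scene","side"):
    im=viewer.read_camera(n);cv2.imwrite(f"pics/{n}0.png",im[:,:,::-1])
    print(n,viewer.camera_info(n))
E
```

```text
pics
{'t': 0.0, 'joints': array([-1.05581461e-01,  4.91552219e-01,  1.55947505e+00, -1.35352583e-05,
        1.09167425e+00, -1.05628593e-01]), 'qvel': array([-0.00059511,  0.00027711,  0.00077747, -0.00102412,  0.00066756,
        0.00145199]), 'tau': array([-9.52334158e-04, -6.12640929e+01, -2.58175153e+01,  6.92750537e-02,
        4.83079045e-02, -1.38641695e-05]), 'eef_pos': array([6.24715824e+02, 6.07714687e-02, 1.83357507e+02]), 'tcp_rot': array([-3.14048870e+00, -1.04973245e-04,  1.57084965e+00]), 'ft_force': array([ 0.39272153,  0.41411636, -0.71050591]), 'moment': array([-0.04000976, -0.04056081,  0.02487725]), 'grip_force': 0.0, 'opening': 1.0030049110697405}
scene {'K': array([[524.70570674,   0.        , 323.52330882],
       [  0.        , 524.70570674, 238.52767978],
       [  0.        ,   0.        ,   1.        ]]), 'dist_coeffs': array([-0.01274453,  0.        ,  0.        ,  0.        ,  0.        ]), 'camera_from_world': array([[-5.62607882e-02,  9.98403696e-01, -4.97837353e-03,
         1.79446968e+01],
       [ 6.91808717e-01,  3.53877248e-02, -7.21213150e-01,
        -3.01352004e+02],
       [-7.19885701e-01, -4.40201025e-02, -6.92695321e-01,
         1.81934113e+03],
       [ 0.00000000e+00,  0.00000000e+00,  0.00000000e+00,
         1.00000000e+00]])}
side {'K': array([[447.62102754,   0.        , 322.45848616],
       [  0.        , 447.62102754, 239.69639043],
       [  0.        ,   0.        ,   1.        ]]), 'dist_coeffs': array([-0.05151101,  0.        ,  0.        ,  0.        ,  0.        ]), 'camera_from_world': array([[-9.98846588e-01, -4.71071210e-02,  9.29583110e-03,
         4.93278814e+02],
       [-3.10108949e-02,  4.85094159e-01, -8.73911884e-01,
         8.23882580e+01],
       [ 3.66581195e-02, -8.73192176e-01, -4.85995480e-01,
         1.16870551e+03],
       [ 0.00000000e+00,  0.00000000e+00,  0.00000000e+00,
         1.00000000e+00]])}
```

View pics/scene0.png

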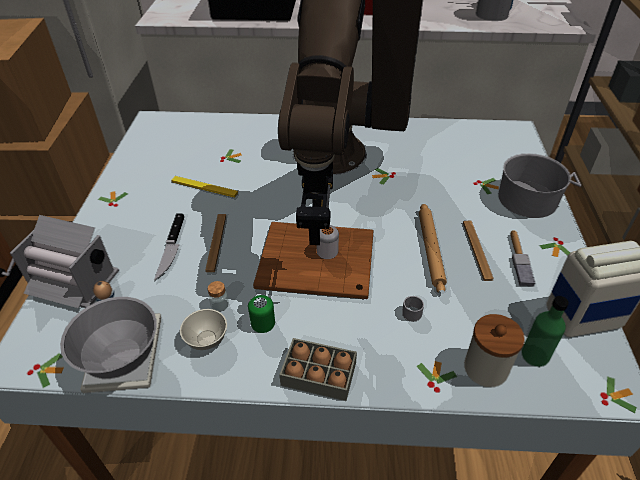

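View pics/side0.png

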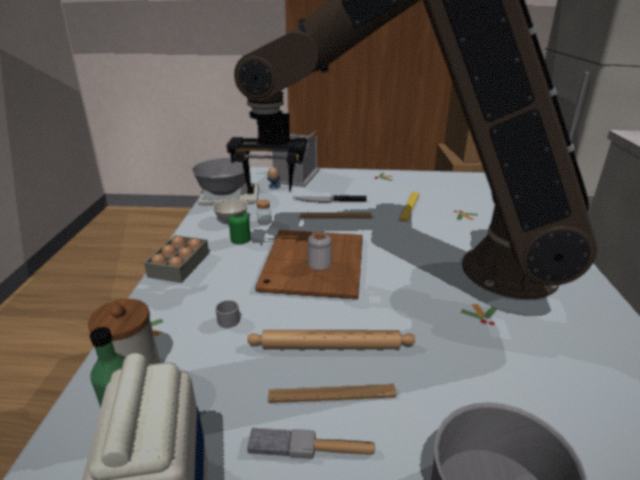

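Candidates: 
- **Shaker:** metal shaker on the board (327,241). The green one (261,313) is a decoy.
- **Strips:** (216,242) and (478,250). The yellow one (205,186) is a decoy.
- **Pin:** (432,248). The dough machine's rollers (60,255) only look similar.
- **Knife:** (172,245). The brush (522,258) isn't it.
- **Bystanders:** salt jar (216,293) and cutter (413,308).

Next I'll measure these and check them in one crop.

```bash
cat > h.py <<'E'
import numpy as np, cv2
from cell import monitor, viewer, order, env
def ray(ci,px,z):
    px=np.asarray(px,float).reshape(-1,1,2)
    n=cv2.undistortPoints(px,ci["K"],ci["dist_coeffs"]).reshape(-1,2)
    T=ci["camera_from_world"];R=T[:3,:3];c=-R.T@T[:3,3]
    d=np.c_[n,np.ones(len(n))]@R
    return (c+d*((z-c[2])/d[:,2])[:,None])[:,:2]
def proj(ci,P):
    T=ci["camera_from_world"]
    return cv2.projectPoints(np.asarray(P,float),cv2.Rodrigues(T[:3,:3])[0],T[:3,3],ci["K"],ci["dist_coeffs"])[0].reshape(-1,2)
def blob(im,box,lo,hi):
    "largest contour in box x0,y0,x1,y1 with HSV in lo..hi"
    x0,y0,x1,y1=box
    m=cv2.inRange(cv2.cvtColor(im[y0:y1,x0:x1],cv2.COLOR_RGB2HSV),lo,hi)
    m=cv2.morphologyEx(m,cv2.MORPH_CLOSE,np.ones((3,3)))
    c=max(cv2.findContours(m,cv2.RETR_EXTERNAL,cv2.CHAIN_APPROX_NONE)[0],key=cv2.contourArea)
    return c.reshape(-1,2)+[x0,y0]
def rect(ci,c,z):
    "centre, long, short, angle of the long side (rad)"
    (ctr,(a,b),_)=r=cv2.minAreaRect(ray(ci,c,z).astype(np.float32))
    p=cv2.boxPoints(r);e=[p[1]-p[0],p[2]-p[1]];l=max(e,key=np.linalg.norm)
    th=np.arctan2(l[1],l[0]);th=(th+np.pi/2)%np.pi-np.pi/2
    return np.round(ctr,1),round(max(a,b),1),round(min(a,b),1),round(float(th),3)
E
python3 - <<'E'
from h import *
W=((0,70,30),(25,255,255))
for n,bx in (("scene",dict(board=(250,215,385,300),sA=(200,210,232,275),sB=(460,215,497,285),pin=(412,200,450,295))),
             ("side",dict(board=(255,225,370,305),sA=(295,205,380,225),sB=(260,380,405,410),pin=(240,322,420,358)))):
    im=cv2.cvtColor(cv2.imread(f"pics/{n}0.png"),cv2.COLOR_BGR2RGB);ci=viewer.camera_info(n)
    for k,b in bx.items(): print(n,k,rect(ci,blob(im,b,*W),dict(board=18,pin=19).get(k,8)))
    if n=="scene":
        print("knife handle",rect(ci,blob(im,(155,205,190,285),(0,0,0),(180,255,60)),15))
        print("pts shaker/jar/cutter/knife tip,butt",ray(ci,[[327,231]],98),ray(ci,[[216,286],],70),ray(ci,[[413,302]],40),ray(ci,[[155,280],[182,214]],10))
        cv2.imwrite("pics/crop0.png",cv2.resize(im[200:330,140:500,::-1],None,fx=2.2,fy=2.2,interpolation=cv2.INTER_CUBIC))
ci=viewer.camera_info("wrist");print(ci["camera_from_world"].round(3),ci["K"])
E
```

```text
scene board (array([529.6,  -9.7]), 298.1, 262.4, 1.505)
scene sA (array([ 468.9, -297.6]), 232.0, 26.6, 0.056)
scene sB (array([462.9, 436.7]), 233.3, 27.1, 0.107)
scene pin (array([462.6, 308.2]), 347.1, 37.9, 0.055)
knife handle (array([ 429.2, -423.6]), 124.1, 26.7, 0.027)
pts shaker/jar/cutter/knife tip,butt [[508.00676713  20.33255792]] [[ 689.20444166 -242.78124041]] [[689.72467208 240.61082347]] [[ 625.85381439 -427.43159125]
 [ 361.38437468 -422.33177136]]
side board (array([518.8,   3.5]), 311.3, 246.4, 1.509)
side sA (array([ 463.5, -289. ]), 219.2, 29.3, 0.067)
side sB (array([455.7, 440.1]), 226.3, 28.1, 0.112)
side pin (array([462. , 309.3]), 339.3, 53.8, 0.037)
[[ 1.00000e+00 -0.00000e+00 -1.00000e-03 -6.24414e+02]
 [ 0.00000e+00 -9.56000e-01  2.92000e-01 -3.36940e+01]
 [-1.00000e-03 -2.92000e-01 -9.56000e-01  3.93360e+02]
 [ 0.00000e+00  0.00000e+00  0.00000e+00  1.00000e+00]] [[342.5901514    0.         315.07941801]
 [  0.         342.5901514  237.33224146]
 [  0.           0.           1.        ]]
```

View pics/crop0.png

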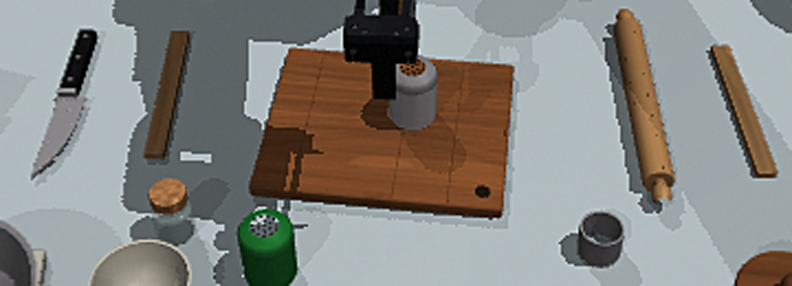

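The crop shows the choices are right: metal shaker on the board, brown-pale strips, and the knife with its handle towards the robot. Next is the wrist view for the board and shaker.

```bash
python3 - <<'E'
from h import *
ci=viewer.camera_info("wrist");im=viewer.read_camera("wrist");cv2.imwrite("pics/w0.png",im[:,:,::-1])
print(proj(ci,[[400,-140,18],[650,-150,18],[650,140,18],[400,150,18],[508,20,98]]).round())
E
```

```text
[[131. 324.]
 [336. 331.]
 [341.  71.]
 [ 83.  60.]
 [179. 209.]]
```

View pics/w0.png

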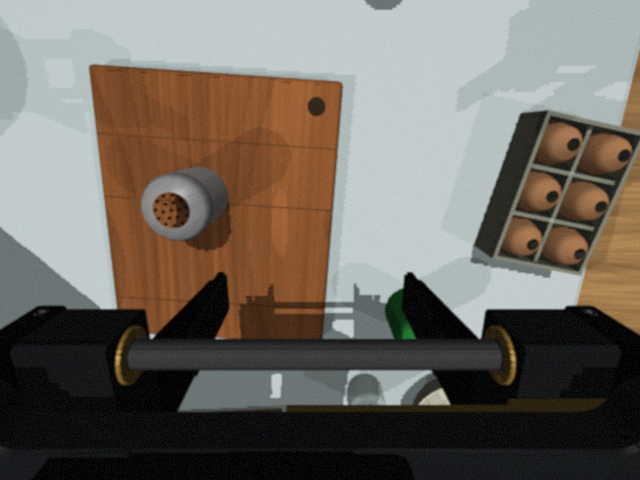

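Board's left corners show at (91,66) and (342,83), and the shaker's lid centre is around (171,209).

```bash
python3 - <<'E'
from h import *
ci=viewer.camera_info("wrist")
p=ray(ci,[[91,66],[342,83],[336,196],[325,300],[100,142],[107,222]],18);print(p.round(1))
e=p[1]-p[0];print("len",np.linalg.norm(e),np.arctan2(e[1],e[0]))
f=p[3]-p[1];print("back edge",np.arctan2(f[1],f[0])+np.pi/2)
m=(p[0]+p[1])/2
for a in(-.066,):
  print("centre",m-150*np.array([-np.sin(a),np.cos(a)]))
print("shaker",ray(ci,[[171,209]],98),ray(ci,[[173,205]],88))
si=viewer.camera_info("scene");print(proj(si,[[*(m-150*np.array([-np.sin(-.066),np.cos(-.066)])),18]]))
E
```

```text
[[ 406.4  144.7]
 [ 651.1  129.4]
 [ 647.1   17.1]
 [ 636.3 -107.4]
 [ 402.1   73.4]
 [ 394.2  -11.9]]
len 245.18092901674237 -0.0626058825827048
back edge -0.0624141239646856
centre [518.8258285  -12.60777143]
shaker [[501.31023091  20.10065457]] [[499.21548331  21.53144785]]
[[314.76984741 254.68218442]]
```

Emit:
move_arm --moves '[0.045, -0.27, 0, 0, 0.045, -0.27, 0, 0, 0.045, -0.265, 0, 0, 0, 0, 0.3, 0, 0, 0, 0.3, 0, 0, 0, 0.28, 0, 0, 0, 0, 0, 0, 0, 0, 0]' --claw 95

```text
t: 1.15
eef_pos: [504.9, 20.2, 53.1]
tcp_rot: [3.141, 0.0, 1.571]
ft_force: [0.5, -1.0, 0.5]
opening: 0.999
grip_force: 0.0
```

Emit:
move_arm --moves '[0, 0, 0, 0, 0, 0, 0, 0, 0, 0, 0, 0, 0, 0, 0, 0, 0, 0, 0, 0, 0, 0, 0, 0]' --claw 40

```text
t: 1.9
eef_pos: [504.0, 20.3, 52.1]
tcp_rot: [-3.141, -0.0, 1.571]
ft_force: [-3.1, -0.2, 5.7]
opening: 0.631
grip_force: 30.0
```

Emit:
move_arm --moves '[0, 0, -0.2, 0, 0, 0, -0.2, 0, -0.057, 0.255, 0, 0, -0.057, 0.255, 0, 0, -0.057, 0.255, 0, 0, -0.057, 0.255, 0, 0, -0.058, 0.256, 0, 0, 0, 0, 0, 0, 0, 0, 0.25, 0, 0, 0, 0.2, 0]'

```text
t: 3.15
eef_pos: [694.7, -22.4, 43.0]
tcp_rot: [-3.141, -0.0, 1.571]
ft_force: [0.2, -0.0, -2.3]
opening: 0.628
grip_force: 30.0
```

Emit:
move_arm --moves '[0, 0, 0.035, 0, 0, 0, 0.025, 0, 0, 0, 0, 0, 0, 0, 0, 0]'

```text
t: 3.65
eef_pos: [696.1, -22.7, 36.5]
tcp_rot: [3.14, 0.0, 1.571]
ft_force: [-0.1, -0.3, -2.0]
opening: 0.623
grip_force: 30.0
```

Emit:
move_arm --moves '[0, 0, 0.01, 0, 0, 0, 0, 0]'

```text
t: 3.9
eef_pos: [695.8, -22.7, 34.2]
tcp_rot: [3.141, 0.0, 1.571]
ft_force: [0.4, -0.7, -0.8]
opening: 0.625
grip_force: 30.0
```

Emit:
move_arm --moves '[0, 0, 0, 0, 0, 0, 0, 0, 0, 0, 0, 0, 0, 0, -0.1, 0, 0, 0, -0.3, 0, 0, 0, -0.3, 0, 0, 0, -0.3, 0]' --claw 90

```text
t: 4.78
eef_pos: [695.6, -22.6, 186.7]
tcp_rot: [3.14, 0.0, 1.571]
ft_force: [0.0, 0.3, -0.2]
opening: 0.943
grip_force: 0.0
```

Emit:
move_arm --moves '[0, 0, 0, 0.107, 0, 0, 0, 0.107, 0, 0, 0, 0.107, 0, 0, 0, 0.107, 0, 0, 0, 0.107, 0, 0, 0, 0.107, 0, 0, 0, 0.107, 0, 0, 0, 0.107, 0, 0, 0, 0.104, 0, 0, 0, 0]'

```text
t: 6.02
eef_pos: [695.8, -22.6, 185.0]
tcp_rot: [3.141, -0.001, 0.064]
ft_force: [0.1, 0.3, -0.5]
opening: 0.943
grip_force: 0.0
```

Emit:
move_arm --moves '[-0.274, 0.283, 0, 0, -0.274, 0.283, 0, 0, -0.274, 0.283, 0, 0, -0.274, 0.283, 0, 0, -0.274, 0.283, 0, 0, -0.274, 0.283, 0, 0, 0, 0, 0, 0, 0, 0, 0, 0]'

```text
t: 7.02
eef_pos: [465.8, -292.3, 184.5]
tcp_rot: [3.141, -0.001, 0.065]
ft_force: [0.3, 0.0, 0.6]
opening: 0.949
grip_force: 0.0
```

```bash
python3 - <<'E'
from h import *
s=monitor.state();print(s["eef_pos"])
cw=viewer.camera_info("wrist");w=viewer.read_camera("wrist");sc=viewer.read_camera("scene");sd=viewer.read_camera("side")
cv2.imwrite("pics/w1.png",w[:,:,::-1]);cv2.imwrite("pics/sc1.png",sc[:,:,::-1]);cv2.imwrite("pics/sd1.png",sd[:,:,::-1])
W=((0,70,30),(25,255,255))
ci=viewer.camera_info("scene");print(rect(ci,blob(sc,(250,215,385,300),*W),18))
ci=viewer.camera_info("side");print(rect(ci,blob(sd,(255,225,370,305),*W),18))
cv2.imwrite("pics/m1.png",np.hstack([cv2.resize(w,(480,360)),sc[190:340,150:390].repeat(1,0).repeat(1,1) if 0 else cv2.resize(sc[180:360,180:400],(320,360))])[:,:,::-1])
E
```

```text
[ 465.75298175 -292.31210468  184.45397004]
(array([529.5,  -9.7]), 298.1, 262.4, 1.505)
(array([518.9,   4.5]), 309.5, 246.1, 1.508)
```

View pics/m1.png

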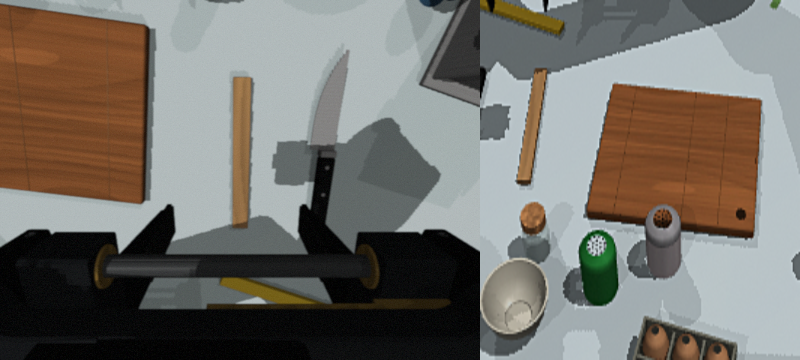

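Wrist view: right strip spans about (242,77)–(240,227) in the mosaic, clear on both sides. The shaker stands upright behind the board.

```bash
python3 - <<'E'
from h import *
cw=viewer.camera_info("wrist");w=cv2.cvtColor(cv2.imread("pics/w1.png"),cv2.COLOR_BGR2RGB)
W=((0,60,30),(25,255,255))
print("strip",rect(cw,blob(w,(295,80,350,320),*W),9))
c=blob(w,(0,0,215,290),*W);a=cv2.approxPolyDP(c,6,True).reshape(-1,2);print(a);print(ray(cw,a,18).round(1))
k=blob(w,(400,190,460,310),(0,0,0),(180,255,70));print("handle",rect(cw,k,15)); 
print("tip,bolster",ray(cw,[[463,67],[430,200]],9).round(1))
ci=viewer.camera_info("scene");sc=cv2.cvtColor(cv2.imread("pics/sc1.png"),cv2.COLOR_BGR2RGB)
c=blob(sc,(250,215,385,300),*W);a=cv2.approxPolyDP(c,4,True).reshape(-1,2);print(a,ray(ci,a,18).round(1))
print("shaker lid",ray(ci,[[180+663*0-480*0+ (663-480)*220/320,180+216*.5]],98))
E
```

```text
strip (array([ 464.6, -298.8]), 228.4, 24.8, 0.056)
[[  0   5]
 [  0 249]
 [189 270]
 [197  37]]
[[ 643.3   13.8]
 [ 399.6   62.4]
 [ 387.8 -150.8]
 [ 628.6 -168.4]]
handle (array([ 422.6, -418.6]), 142.6, 51.9, 0.138)
tip,bolster [[ 621.2 -429.7]
 [ 485.7 -418.7]]
[[271 222]
 [254 288]
 [292 292]
 [299 284]
 [300 292]
 [309 293]
 [314 284]
 [318 294]
 [367 299]
 [373 230]] [[ 392.3 -149.3]
 [ 646.4 -160.5]
 [ 654.7  -61.5]
 [ 626.8  -46.1]
 [ 653.6  -41.1]
 [ 655.7  -18. ]
 [ 624.8   -7.4]
 [ 657.8    5.1]
 [ 667.8  129.4]
 [ 411.5  147.4]]
shaker lid [[708.13437642 -19.59382389]]
```

Emit:
move_arm --moves '[0.0, 0.041, 0, 0.006, 0, 0, 0.35, 0, 0, 0, 0.35, 0, 0, 0, 0.3, 0, 0, 0, 0.15, 0, 0, 0, 0.05, 0, 0, 0, 0, 0, 0, 0, 0, 0]' --claw 60

```text
t: 8.18
eef_pos: [466.5, -298.8, 5.0]
tcp_rot: [3.14, -0.001, 0.054]
ft_force: [-0.6, -0.0, -0.1]
opening: 0.63
grip_force: 0.0
```

Emit:
move_arm --moves '[0, 0, 0, 0, 0, 0, 0, 0, 0, 0, 0, 0, 0, 0, 0, 0, 0, 0, 0, 0]' --claw 10

```text
t: 8.8
eef_pos: [466.0, -298.5, 3.9]
tcp_rot: [-3.142, -0.0, 0.053]
ft_force: [0.0, 0.7, 0.9]
opening: 0.162
grip_force: 0.0
```

```bash
python3 - <<'E'
from h import *
print(monitor.state()["opening"])
w=viewer.read_camera("wrist");sc=viewer.read_camera("scene")
cv2.imwrite("pics/m2.png",np.hstack([cv2.resize(w,(480,360)),cv2.resize(sc[180:300,160:270],(320,360))])[:,:,::-1])
E
```

```text
0.1618794997434773
```

View pics/m2.png

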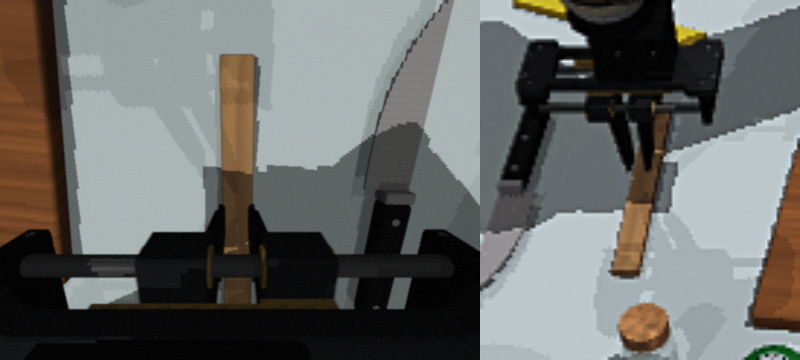

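The fingers straddle or touch the strip, but the reading looks like they're still moving. I'll let them close further before judging.

Emit:
move_arm --moves '[0, 0, 0, 0, 0, 0, 0, 0, 0, 0, 0, 0]' --claw 0

```text
t: 9.28
eef_pos: [465.9, -298.5, 3.9]
tcp_rot: [-3.142, -0.0, 0.053]
ft_force: [-0.4, -1.0, 0.3]
opening: 0.01
grip_force: 0.0
```

```bash
python3 - <<'E'
from h import *
s=monitor.state();print(s["opening"],s["grip_force"],s["eef_pos"])
ci=viewer.camera_info("scene");sc=viewer.read_camera("scene");sd=viewer.read_camera("side")
print(proj(ci,[[466,-298.5,4]]),proj(viewer.camera_info("side"),[[466,-298.5,4]]))
W=((0,70,30),(25,255,255))
print(rect(ci,blob(sc,(200,210,232,275),*W),8))
cv2.imwrite("pics/m3.png",np.hstack([cv2.resize(sc[190:290,170:260],(400,444)),cv2.resize(sd[160:240,290:380],(400,444))])[:,:,::-1])
E
```

```text
0.010279920015634809 0.0 [ 465.93836833 -298.45619489    3.94363425]
[[216.01757993 241.18895301]] [[335.4445137  214.79966933]]
(array([ 454.4, -302.6]), 262.2, 72.5, 0.279)
```

View pics/m3.png

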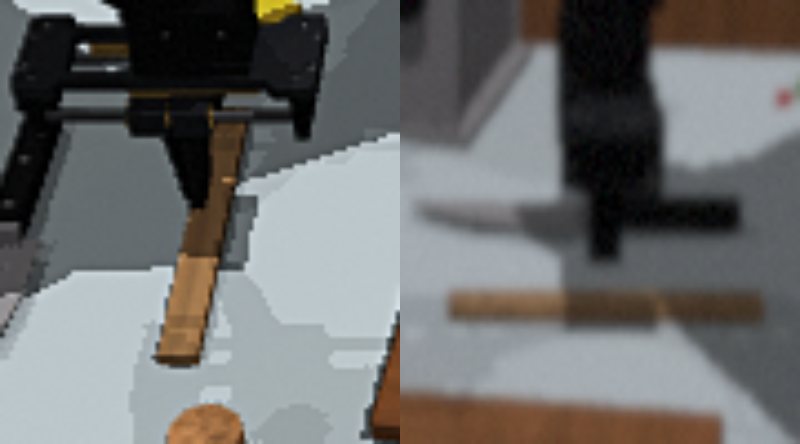

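The shut fingertips show about 20 mm above the reported TCP. I'll triangulate them.

```bash
python3 - <<'E'
from h import *
a,b=viewer.camera_info("scene"),viewer.camera_info("side")
u=[cv2.undistortPoints(np.array([[p]],float),c["K"],c["dist_coeffs"]).reshape(2,1) for p,c in(((214.6,236.3),a),((336,206.8),b))]
X=cv2.triangulatePoints(a["camera_from_world"][:3],b["camera_from_world"][:3],*u);print((X[:3]/X[3]).T)
print(env.grip_depth)
w=viewer.camera_info("wrist")["camera_from_world"];print(-w[:3,:3].T@w[:3,3])
E
```

```text
[[ 466.99672837 -299.80503248   28.71542093]]
18.8
[ 548.61461724 -294.43933024  205.75718997]
```

Emit:
move_arm --moves '[0, 0, 0, 0, 0, 0, 0, 0, 0, 0, 0, 0, 0, 0, 0, 0, 0, 0, 0, 0, 0, 0, 0, 0]' --claw 60

```text
t: 10.12
eef_pos: [466.0, -298.4, 4.0]
tcp_rot: [3.142, -0.0, 0.053]
ft_force: [-0.2, 0.3, 0.1]
opening: 0.577
grip_force: 0.0
```

Emit:
move_arm --moves '[0, 0, 0.03, 0, 0, 0, 0.03, 0, 0, 0, 0, 0]'

```text
t: 10.5
eef_pos: [465.7, -298.3, -5.6]
tcp_rot: [-3.141, 0.001, 0.053]
ft_force: [0.4, 0.5, -0.6]
opening: 0.631
grip_force: 0.0
```

Emit:
move_arm --moves '[0, 0, 0.03, 0, 0, 0, 0.02, 0, 0, 0, 0, 0]'

```text
t: 10.88
eef_pos: [465.8, -298.4, -12.8]
tcp_rot: [-3.141, 0.0, 0.053]
ft_force: [-0.4, -0.6, -0.3]
opening: 0.631
grip_force: 0.0
```

Emit:
move_arm --moves '[0, 0, 0.01, 0, 0, 0, 0.01, 0, 0, 0, 0, 0]'

```text
t: 11.25
eef_pos: [465.9, -298.4, -15.6]
tcp_rot: [-3.142, -0.0, 0.053]
ft_force: [-0.6, 0.5, 0.5]
opening: 0.63
grip_force: 0.0
```

Emit:
move_arm --moves '[0, 0, 0, 0, 0, 0, 0, 0, 0, 0, 0, 0, 0, 0, 0, 0, 0, 0, 0, 0]' --claw 15

```text
t: 11.88
eef_pos: [466.0, -298.5, -15.5]
tcp_rot: [3.142, -0.0, 0.053]
ft_force: [-0.2, -0.1, -0.3]
opening: 0.18
grip_force: 0.0
```

Emit:
move_arm --moves '[0, 0, 0, 0, 0, 0, 0, 0, 0, 0, 0, 0, 0, 0, 0, 0, 0, 0, 0, 0]' --claw 45

```text
t: 12.5
eef_pos: [466.0, -298.5, -15.6]
tcp_rot: [3.142, -0.0, 0.053]
ft_force: [1.1, 0.4, 0.1]
opening: 0.471
grip_force: 0.0
```

Emit:
move_arm --moves '[0, 0, 0.02, 0, 0, 0, 0.01, 0, 0, 0, 0, 0]'

```text
t: 12.88
eef_pos: [465.9, -298.4, -20.3]
tcp_rot: [-3.141, 0.0, 0.053]
ft_force: [0.2, -0.1, 0.2]
opening: 0.473
grip_force: 0.0
```

Emit:
move_arm --moves '[0, 0, 0.01, 0, 0, 0, 0.01, 0, 0, 0, 0, 0]'

```text
t: 13.25
eef_pos: [465.9, -298.4, -23.2]
tcp_rot: [-3.141, 0.0, 0.053]
ft_force: [0.2, 0.4, 0.1]
opening: 0.472
grip_force: 0.0
```

Emit:
move_arm --moves '[0, 0, 0, 0, 0, 0, 0, 0, 0, 0, 0, 0, 0, 0, 0, 0]' --claw 15

```text
t: 13.75
eef_pos: [466.0, -298.5, -23.0]
tcp_rot: [3.141, -0.0, 0.053]
ft_force: [0.1, 0.5, 0.6]
opening: 0.255
grip_force: 30.0
```

Gripped at 24 mm opening. The reported z is about 24 mm too low, so I'll redo the wrist rays with that offset.

```bash
python3 - <<'E'
from h import *
# wrist camera poses at w0 and w1 rebuilt from TCP pose: camera fixed in tool frame
from scipy.spatial.transform import Rotation as Ro
ci=viewer.camera_info("wrist");s=monitor.state()
def TB(p,r):
    T=np.eye(4);T[:3,:3]=Ro.from_euler("xyz",r).as_matrix();T[:3,3]=p;return T
X=ci["camera_from_world"]@TB(s["eef_pos"],s["tcp_rot"])
def cam(p,yaw): return dict(ci,camera_from_world=X@np.linalg.inv(TB(p,[np.pi,0,yaw])))
for d in(20,24,28):
    a=ray(cam([624.9,0.1,183.9+d],1.571),[[91,66],[342,83]],18);c0=cam([465.8,-292.3,184.5+d],.065);b=ray(c0,[[192,271],[198.5,36.5]],18)
    print(d,a.round(1).tolist(),b.round(1).tolist(),(a.mean(0)+b.mean(0))/2, np.linalg.norm(a[1]-a[0]),np.linalg.norm(b[1]-b[0]))
w=cv2.cvtColor(cv2.imread("pics/w1.png"),cv2.COLOR_BGR2RGB)
c0=cam([465.8,-292.3,184.5+24],.065)
print("strip",rect(c0,blob(w,(295,80,350,320),(0,60,30),(25,255,255)),9))
print("tip,bolster,handle-mid",ray(c0,[[463,67],[430,200],[433,215]],9).round(1))
E
```

```text
20 [[395.1, 148.3], [653.2, 132.2]] [[377.3, -147.7], [633.1, -164.3]] [514.67801101  -7.85546962] 258.6274717974046 256.3297842648531
24 [[392.7, 149.0], [653.5, 132.7]] [[375.5, -146.2], [633.9, -163.1]] [513.93374948  -6.88279841] 261.29570970225336 258.9702309304352
28 [[390.4, 149.7], [653.8, 133.3]] [[373.8, -144.8], [634.8, -161.8]] [513.18948796  -5.9101272 ] 263.96394760710217 261.61067759601735
strip (array([ 458.6, -300.5]), 243.2, 26.4, 0.056)
tip,bolster,handle-mid [[ 625.2 -439.9]
 [ 481.  -428.2]
 [ 463.2 -434.7]]
```

Emit:
move_arm --moves '[0, 0, -0.2, 0, 0, 0, -0.2, 0, 0, 0, 0, 0.0745, 0.059, -0.274, 0, 0, 0.059, -0.274, 0, 0, 0.059, -0.274, 0, 0, 0.06, -0.274, 0, 0, 0, 0, 0, 0, 0, 0, 0.15, 0, 0, 0, 0.09, 0]'

```text
t: 15.0
eef_pos: [511.6, -137.1, 0.2]
tcp_rot: [-3.141, 0.0, -0.064]
ft_force: [0.1, -0.1, -0.3]
opening: 0.256
grip_force: 30.0
```

Emit:
move_arm --moves '[0, 0, 0.03, 0, 0, 0, 0, 0, 0, 0, 0, 0]'

```text
t: 15.38
eef_pos: [512.1, -136.9, -3.1]
tcp_rot: [3.141, -0.001, -0.064]
ft_force: [-0.1, 0.7, -0.7]
opening: 0.255
grip_force: 30.0
```

Emit:
move_arm --moves '[0, 0, 0.01, 0, 0, 0, 0, 0]'

```text
t: 15.62
eef_pos: [512.0, -136.7, -4.9]
tcp_rot: [3.142, -0.0, -0.064]
ft_force: [0.2, -0.3, -1.1]
opening: 0.252
grip_force: 30.0
```

Emit:
move_arm --moves '[0, 0, 0, 0, 0, 0, 0, 0, 0, 0, 0, 0, 0, 0, -0.1, 0, 0, 0, -0.3, 0, 0, 0, -0.4, 0, 0, 0, -0.4, 0, 0, 0.4, 0, 0, 0, 0.4, 0, 0]' --claw 45

```text
t: 16.75
eef_pos: [504.4, -257.4, 177.3]
tcp_rot: [3.14, -0.003, -0.062]
ft_force: [1.5, -0.2, 0.0]
opening: 0.474
grip_force: 0.0
```

Emit:
move_arm --moves '[-0.1, 0.4, 0, 0, -0.1, 0.4, 0, 0, -0.1, 0.4, 0, 0, 0, 0, 0, 0, 0, 0, 0, 0, 0, 0, 0, 0]'

```text
t: 17.5
eef_pos: [448.4, -431.9, 175.5]
tcp_rot: [3.142, -0.0, -0.062]
ft_force: [1.0, -0.3, 0.1]
opening: 0.473
grip_force: 0.0
```

```bash
python3 - <<'E'
from h import *
s=monitor.state();print(s["eef_pos"],s["tcp_rot"])
w=viewer.read_camera("wrist");sc=viewer.read_camera("scene")
cv2.imwrite("pics/w4.png",w[:,:,::-1]);cv2.imwrite("pics/sc4.png",sc[:,:,::-1])
cv2.imwrite("pics/m4.png",np.hstack([cv2.resize(w,(480,360)),cv2.resize(sc[200:310,240:390],(320,360))])[:,:,::-1])
E
```

```text
[ 448.42319469 -431.90189258  175.50160101] [ 3.14151660e+00 -2.98893769e-04 -6.21199649e-02]
```

View pics/m4.png

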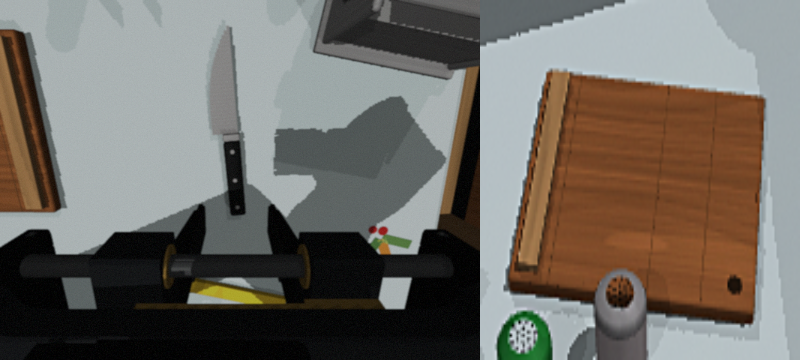

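Right strip lies flat on the board. Knife: tip (307,33), blade joint (309,180) and butt (317,286) in full-size pixels.

```bash
python3 - <<'E'
from h import *
w=cv2.cvtColor(cv2.imread("pics/w4.png"),cv2.COLOR_BGR2RGB);ci=viewer.camera_info("wrist")
k=blob(w,(290,165,335,292),(0,0,0),(180,255,75));print("handle",rect(ci,k,16))
print("tip,joint,butt",ray(ci,[[307,33]],8),ray(ci,[[310,178],[316,286]],16))
s=viewer.camera_info("scene");sc=cv2.cvtColor(cv2.imread("pics/sc4.png"),cv2.COLOR_BGR2RGB)
f=lambda u,v:(240+(u-480)*150/320,200+v*110/360)
print("strip near L,R / far L,R",ray(s,[f(552,72),f(570,73),f(515,265),f(536,270)],28).round(1).tolist())
print("board nearR,nearL, farR,farL(top)",ray(s,[f(548,69),f(765,97),f(509,282),f(753,313)],18).round(1).tolist())
E
```

```text
handle (array([ 418.4, -425.8]), 115.4, 29.7, 0.025)
tip,joint,butt [[ 622.36016826 -435.53786213]] [[ 486.17883356 -429.45170645]
 [ 362.42398107 -428.14199963]]
strip near L,R / far L,R [[402.9, -139.2], [402.9, -114.7], [631.0, -155.6], [634.8, -129.5]]
board nearR,nearL, farR,farL(top) [[388.2, -147.3], [409.9, 149.1], [640.3, -162.5], [656.7, 131.8]]
```

Emit:
move_arm --moves '[0, 0, 0, -0.04, 0.057, -0.033, 0, 0, 0, 0, 0.4, 0, 0, 0, 0.4, 0, 0, 0, 0.3, 0, 0, 0, 0, 0, 0, 0, 0.15, 0, 0, 0, 0.06, 0, 0, 0, 0, 0]' --claw 55

```text
t: 18.73
eef_pos: [456.9, -428.4, -20.5]
tcp_rot: [3.141, -0.001, -0.001]
ft_force: [0.5, 0.6, -0.5]
opening: 0.576
grip_force: 0.0
```

Emit:
move_arm --moves '[0, 0, 0, 0, 0, 0, 0, 0, 0, 0, 0, 0, 0, 0, 0, 0, 0, 0, 0, 0]' --claw 12

```text
t: 19.35
eef_pos: [456.5, -428.2, -21.3]
tcp_rot: [-3.142, -0.0, -0.001]
ft_force: [-0.5, 1.2, 3.6]
opening: 0.25
grip_force: 30.0
```

Emit:
move_arm --moves '[0, 0, -0.15, 0, 0, 0, -0.15, 0, 0, 0, 0, 0.04, 0, -0.373, 0, 0, 0, -0.373, 0, 0, 0, -0.373, 0, 0, 0, -0.373, 0, 0, 0, 0, 0, 0, 0, 0, 0.2, 0, 0, 0, 0.09, 0]'

```text
t: 20.6
eef_pos: [470.4, -205.3, -21.2]
tcp_rot: [-3.141, 0.001, -0.064]
ft_force: [-0.2, 0.6, -0.7]
opening: 0.249
grip_force: 30.0
```

Emit:
move_arm --moves '[0, 0, 0.007, 0, 0, 0, 0, 0, 0, 0, 0, 0]'

```text
t: 20.98
eef_pos: [470.8, -205.2, -20.8]
tcp_rot: [3.141, -0.001, -0.064]
ft_force: [0.4, -0.5, -1.7]
opening: 0.249
grip_force: 30.0
```

Emit:
move_arm --moves '[0, 0, 0, 0, 0, 0, 0, 0, 0, 0, 0, 0, 0, 0, -0.1, 0, 0, 0, -0.3, 0, 0, 0, -0.4, 0, 0, 0, -0.4, 0, 0, 0, -0.2, 0]' --claw 42

```text
t: 21.98
eef_pos: [471.1, -205.1, 193.2]
tcp_rot: [3.139, -0.004, -0.064]
ft_force: [-0.2, 0.6, 0.1]
opening: 0.441
grip_force: 0.0
```

Emit:
move_arm --moves '[0, 0, 0, -0.109, 0.034, -0.387, 0, 0, 0.034, -0.387, 0, 0, 0.034, -0.387, 0, 0, 0.034, -0.387, 0, 0, 0.034, -0.387, 0, 0, 0.034, -0.387, 0, 0, 0.034, -0.387, 0, 0, 0.034, -0.387, 0, 0, 0.034, -0.387, 0, 0]' --claw 60

```text
t: 23.22
eef_pos: [459.6, 321.4, 190.1]
tcp_rot: [-3.141, -0.001, 0.108]
ft_force: [0.7, -0.2, -1.0]
opening: 0.626
grip_force: 0.0
```

Emit:
move_arm --moves '[0.034, -0.387, 0, 0, 0.034, -0.383, 0, 0, 0, 0, 0, 0, 0, 0, 0, 0]'

```text
t: 23.72
eef_pos: [457.5, 434.9, 189.4]
tcp_rot: [3.141, 0.0, 0.108]
ft_force: [0.4, -1.0, -0.5]
opening: 0.633
grip_force: 0.0
```

```bash
python3 - <<'E'
from h import *
s=monitor.state();print(s["eef_pos"],s["tcp_rot"])
w=viewer.read_camera("wrist");sc=viewer.read_camera("scene");ci=viewer.camera_info("wrist")
cv2.imwrite("pics/w5.png",w[:,:,::-1]);cv2.imwrite("pics/sc5.png",sc[:,:,::-1])
W=((0,60,30),(25,255,255))
for x,y,l in((462,436,230),(462,308,340)):
    p=proj(ci,[[x-l/2,y,9],[x+l/2,y,9]]);print(p.round())
cv2.imwrite("pics/m5.png",np.hstack([cv2.resize(w,(480,360)),cv2.resize(sc[200:310,150:300],(320,360))])[:,:,::-1])
E
```

```text
[457.49308069 434.93018258 189.36374865] [3.14123512e+00 9.16640160e-05 1.08163574e-01]
[[304. 296.]
 [325.  97.]]
[[398. 344.]
 [458.  53.]]
```

View pics/m5.png

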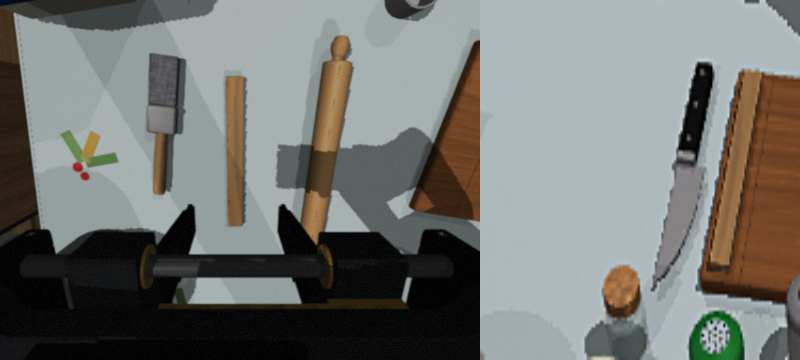

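Knife lies parallel beside the board. In the wrist view, strip B is at (235,75–226) in the mosaic and the pin is to its right.

```bash
python3 - <<'E'
from h import *
ci=viewer.camera_info("wrist");w=cv2.cvtColor(cv2.imread("pics/w5.png"),cv2.COLOR_BGR2RGB)
W=((0,60,30),(25,255,255))
print("strip",rect(ci,blob(w,(280,90,345,312),*W),9))
print("barrel",rect(ci,blob(w,(395,82,480,275),*W),19))
print("pin end",ray(ci,[[455,49]],19))
s=viewer.camera_info("scene");sc=cv2.cvtColor(cv2.imread("pics/sc5.png"),cv2.COLOR_BGR2RGB)
print("pin scene",rect(s,blob(sc,(412,200,450,295),*W),19))
print("knife handle",rect(s,blob(sc,(235,210,265,252),(0,0,0),(180,255,60)),15))
E
```

```text
strip (array([457. , 436.1]), 228.4, 24.9, 0.11)
barrel (array([499.2, 308.3]), 209.5, 39.8, 0.052)
pin end [[632.29177745 315.59399507]]
pin scene (array([462.6, 308.7]), 347.1, 38.8, 0.053)
knife handle (array([ 444.4, -200.7]), 133.0, 26.4, -0.066)
```

Emit:
move_arm --moves '[0, -0.007, 0.4, 0, 0, 0, 0.4, 0, 0, 0, 0.4, 0, 0, 0, 0, 0, 0, 0, 0.14, 0, 0, 0, 0.07, 0, 0, 0, 0, 0]' --claw 50

```text
t: 24.7
eef_pos: [458.4, 436.5, -21.2]
tcp_rot: [-3.141, -0.001, 0.107]
ft_force: [0.4, 0.6, 0.4]
opening: 0.527
grip_force: 0.0
```

Emit:
move_arm --moves '[0, 0, 0, 0, 0, 0, 0, 0, 0, 0, 0, 0, 0, 0, 0, 0]' --claw 15

```text
t: 25.2
eef_pos: [458.0, 436.6, -22.2]
tcp_rot: [-3.141, -0.001, 0.108]
ft_force: [-0.6, -0.3, 4.5]
opening: 0.25
grip_force: 30.0
```

Emit:
move_arm --moves '[0, 0, -0.3, 0, 0, 0, -0.3, 0, 0, 0, 0, 0.1095, 0.0975, 0.349, 0, 0, 0.0975, 0.349, 0, 0, 0.0975, 0.349, 0, 0, 0.0975, 0.349, 0, 0, 0.0975, 0.349, 0, 0, 0.0975, 0.351, 0, 0]'

```text
t: 26.32
eef_pos: [525.3, 115.3, 67.4]
tcp_rot: [-3.142, -0.0, -0.064]
ft_force: [0.5, -0.2, -0.5]
opening: 0.25
grip_force: 30.0
```

Emit:
move_arm --moves '[0, 0, 0, 0, 0, 0, 0.3, 0, 0, 0, 0.15, 0, 0, 0, 0.03, 0, 0, 0, 0, 0, 0, 0, 0, 0]'

```text
t: 27.08
eef_pos: [525.3, 117.6, -4.2]
tcp_rot: [-3.141, -0.001, -0.064]
ft_force: [0.2, 0.7, -0.1]
opening: 0.254
grip_force: 30.0
```

Emit:
move_arm --moves '[0, 0, 0.005, 0, 0, 0, 0, 0]'

```text
t: 27.32
eef_pos: [525.3, 117.3, -5.0]
tcp_rot: [-3.141, -0.001, -0.064]
ft_force: [0.3, 2.6, 2.6]
opening: 0.255
grip_force: 30.0
```

Emit:
move_arm --moves '[0, 0, 0, 0, 0, 0, 0, 0, 0, 0, 0, 0, 0, 0, -0.1, 0, 0, 0, -0.3, 0, 0, 0, -0.4, 0, 0, 0, -0.4, 0, 0, 0, 0, -0.0745]' --claw 45

```text
t: 28.32
eef_pos: [526.9, 117.3, 180.2]
tcp_rot: [-3.141, -0.009, 0.055]
ft_force: [0.8, 0.2, -0.4]
opening: 0.476
grip_force: 0.0
```

Emit:
move_arm --moves '[-0.09, -0.322, 0, 0, -0.09, -0.322, 0, 0, -0.09, -0.322, 0, 0, -0.09, -0.322, 0, 0, 0, 0, 0, 0, 0, 0, 0, 0]' --claw 75

```text
t: 29.08
eef_pos: [461.0, 306.8, 175.3]
tcp_rot: [3.142, -0.001, 0.053]
ft_force: [0.6, -0.5, -0.0]
opening: 0.787
grip_force: 0.0
```

```bash
python3 - <<'E'
from h import *
s=monitor.state();print(s["eef_pos"],s["tcp_rot"])
w=viewer.read_camera("wrist");sc=viewer.read_camera("scene")
cv2.imwrite("pics/w6.png",w[:,:,::-1]);cv2.imwrite("pics/sc6.png",sc[:,:,::-1])
cv2.imwrite("pics/m6.png",np.hstack([cv2.resize(w,(480,360)),cv2.resize(sc[200:310,240:390],(320,360))])[:,:,::-1])
E
```

```text
[461.00030325 306.84601087 175.25695075] [ 3.14158024e+00 -5.49145306e-04  5.31558353e-02]
```

View pics/m6.png

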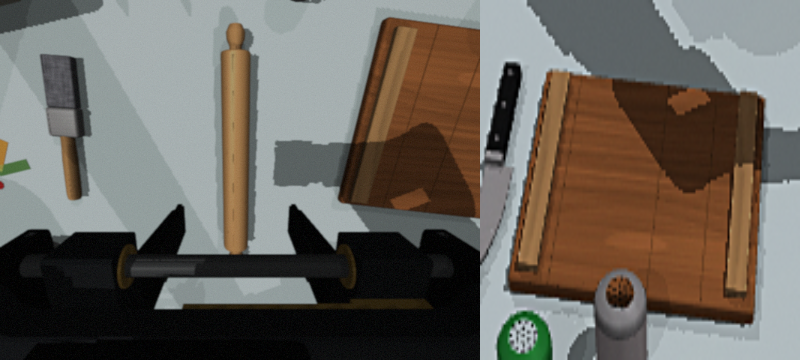

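Both strips are on the board and parallel, and the pin is central between the open fingers.

```bash
python3 - <<'E'
from h import *
ci=viewer.camera_info("wrist");w=cv2.cvtColor(cv2.imread("pics/w6.png"),cv2.COLOR_BGR2RGB)
W=((0,60,30),(25,255,255))
c=blob(w,(285,25,345,337),*W);print("pin",rect(ci,c,19));
print("barrel far shoulder, near shoulder",ray(ci,[[313,66],[314,335]],19))
s=viewer.camera_info("scene")
f=lambda u,v:(240+(u-480)*150/320,200+v*110/360)
print("left strip",ray(s,[f(740,93),f(760,96),f(726,290),f(748,296)],28).round(1).tolist())
E
```

```text
pin (array([472.6, 307.7]), 322.6, 37.3, 0.051)
barrel far shoulder, near shoulder [[604.38134373 315.15366491]
 [312.87296571 299.50372781]]
left strip [[417.3, 115.1], [419.8, 141.7], [643.6, 99.3], [648.3, 125.4]]
```

Emit:
move_arm --moves '[0, 0, 0.4, 0, 0, 0, 0.4, 0, 0, 0, 0.3, 0, 0, 0, 0, 0, 0, 0, 0.14, 0, 0, 0, 0.055, 0, 0, 0, 0, 0]'

```text
t: 30.05
eef_pos: [461.7, 307.1, -18.6]
tcp_rot: [-3.141, -0.001, 0.052]
ft_force: [-0.4, 0.2, 0.1]
opening: 0.791
grip_force: 0.0
```

Emit:
move_arm --moves '[0, 0, 0, 0, 0, 0, 0, 0, 0, 0, 0, 0, 0, 0, 0, 0, 0, 0, 0, 0]' --claw 25

```text
t: 30.68
eef_pos: [461.2, 307.2, -19.5]
tcp_rot: [-3.141, -0.0, 0.053]
ft_force: [-0.4, 1.7, 2.4]
opening: 0.394
grip_force: 30.0
```

Emit:
move_arm --moves '[0, 0, -0.35, 0, 0, 0, -0.35, -0.02, 0, 0, 0, -0.113, 0, 0, 0, -0.113, 0, 0, 0, -0.113, 0, 0, 0, -0.113, 0, 0, 0, -0.113, 0, 0, 0, -0.113, 0, 0, 0, -0.113, 0, 0, 0, -0.1145]'

```text
t: 31.92
eef_pos: [460.8, 307.0, 85.0]
tcp_rot: [-3.141, 0.0, 1.512]
ft_force: [0.6, 0.1, -1.8]
opening: 0.392
grip_force: 30.0
```

Emit:
move_arm --moves '[0, 0, 0, 0, -0.347, 0.086, 0, 0, -0.347, 0.086, 0, 0, -0.347, 0.086, 0, 0, -0.347, 0.086, 0, 0, -0.347, 0.086, 0, 0, -0.348, 0.086, 0, 0, 0, 0, 0, 0, 0, 0, 0.25, 0, 0, 0, 0.15, 0]'

```text
t: 33.17
eef_pos: [517.6, -9.0, 24.2]
tcp_rot: [-3.141, -0.0, 1.503]
ft_force: [-0.4, -0.5, -3.8]
opening: 0.392
grip_force: 30.0
```

Emit:
move_arm --moves '[0, 0, 0.08, 0, 0, 0, 0, 0, 0, 0, 0, 0]'

```text
t: 33.55
eef_pos: [518.6, -9.4, 14.1]
tcp_rot: [3.14, 0.0, 1.506]
ft_force: [-0.1, -0.7, -2.9]
opening: 0.395
grip_force: 30.0
```

Emit:
move_arm --moves '[0, 0, 0.025, 0, 0, 0, 0.01, 0, 0, 0, 0, 0, 0, 0, 0, 0]'

```text
t: 34.05
eef_pos: [518.3, -9.7, 8.5]
tcp_rot: [3.141, 0.0, 1.506]
ft_force: [-0.2, 0.9, 4.2]
opening: 0.394
grip_force: 30.0
```

```bash
python3 - <<'E'
from h import *
sc=viewer.read_camera("scene");sd=viewer.read_camera("side")
cv2.imwrite("pics/m7.png",np.hstack([cv2.resize(sc[190:310,230:400],(425,300)),cv2.resize(sd[210:310,245:385],(370,300))])[:,:,::-1])
E
```

```text
(no output)
```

View pics/m7.png

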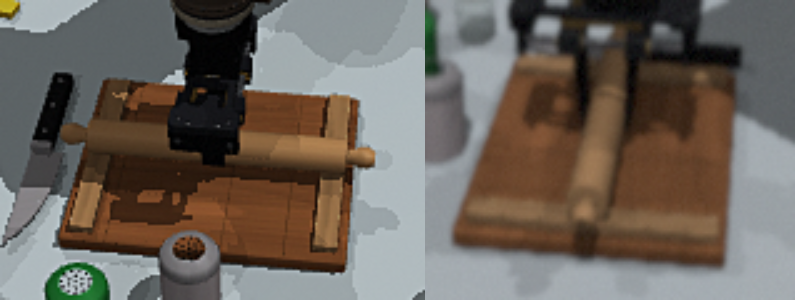

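The pin rests across both strips with about equal overhang: ends at (62,132) and (375,157), board edges at about 85 and 355. Releasing.

Emit:
move_arm --moves '[0, 0, 0, 0, 0, 0, 0, 0, 0, 0, 0, 0, 0, 0, 0, 0, 0, 0, -0.1, 0, 0, 0, -0.3, 0, 0, 0, -0.4, 0, 0, 0, -0.4, 0, 0, 0, -0.3, 0]' --claw 65

```text
t: 35.28
eef_pos: [518.0, -9.6, 237.0]
tcp_rot: [3.139, 0.0, 1.506]
ft_force: [0.9, 0.4, -0.3]
opening: 0.68
grip_force: 0.0
```

Emit:
move_arm --moves '[0.4, 0, 0, 0, 0.4, 0, 0, 0, 0.4, 0, 0, 0, 0.4, 0, 0, 0, 0.4, 0, 0, 0, 0.4, 0, 0, 0, 0, 0, 0, 0, 0, 0, 0, 0]'

```text
t: 36.28
eef_pos: [541.0, 349.2, 233.7]
tcp_rot: [3.141, 0.0, 1.507]
ft_force: [0.3, 0.3, 0.5]
opening: 0.685
grip_force: 0.0
```

```bash
python3 - <<'E'
from h import *
sc=viewer.read_camera("scene");sd=viewer.read_camera("side")
cv2.imwrite("pics/m8.png",np.hstack([cv2.resize(sc[190:310,230:400],(425,300)),cv2.resize(sd[210:310,245:385],(370,300))])[:,:,::-1])
cv2.imwrite("pics/sc8.png",sc[:,:,::-1])
E
```

```text
(no output)
```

View pics/m8.png

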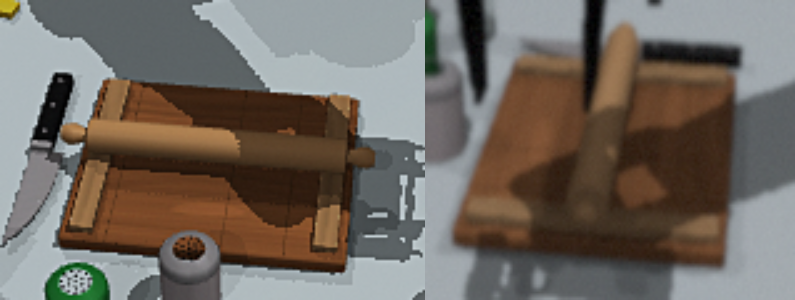

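```bash
python3 - <<'E'
from h import *
s=viewer.camera_info("scene");f=lambda u,v:(230+u*.4,190+v*.4)
B=np.array([523.8,-7.2]);a=-.064;R=np.array([[np.cos(a),-np.sin(a)],[np.sin(a),np.cos(a)]])
L=lambda p:((p-B)@R).round(1).tolist()
print("pin ends",L(ray(s,[f(61,131),f(375,157)],47)))
print("shaker lid",L(ray(s,[f(190,245)],80)))
print("knife tip,butt-mid,joint",L(ray(s,[f(3,246)],8)),L(ray(s,[f(63,74),f(41,148)],15)))
sc=cv2.cvtColor(cv2.imread("pics/sc8.png"),cv2.COLOR_BGR2RGB)
d=cv2.absdiff(sc,cv2.cvtColor(cv2.imread("pics/scene0.png"),cv2.COLOR_BGR2RGB)).max(2)
print("jar diff",(d[275:310,205:230]>40).sum(),"cutter diff",(d[294:322,401:426]>40).sum())
E
```

```text
pin ends [[-4.0, -171.0], [-3.5, 170.2]]
shaker lid [[169.4, -2.9]]
knife tip,butt-mid,joint [[132.1, -206.5]] [[-130.5, -199.3], [-6.8, -197.3]]
jar diff 322 cutter diff 0
```

```bash
python3 - <<'E'
from h import *
for n in("scene0","sc8"):
    im=cv2.cvtColor(cv2.imread(f"pics/{n}.png"),cv2.COLOR_BGR2RGB);c=blob(im,(203,275,232,300),(0,90,60),(25,255,255));print(n,c.mean(0))
print(order.job_done())
E
```

```text
scene0 [216.1372549  288.90196078]
sc8 [216.25531915 288.68085106]
the job is handed in; nothing more can be done
None
```

The job is handed in, but it returned no verdict; in my last camera check the shaker, both strips, pin and knife were all within the judged limits, and the salt jar and cutter had not moved.

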